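# Hold the shaker's drive wheel heavy side down

### The job

The shaker's drive wheel on the service stand has a weight hidden inside it: turn the wheel by its crank handle, feel which side is heavy, and bring that side straight down over the pointer (within 20 degrees) so that the drive can be timed. Finish while the gripper still grips the handle and keeps the wheel still, and leave the other things on the table and on the stand where they are.

Things in the scene. Friction and masses are not known exactly. Their poses are not given: they have to be found in the camera images.
- wheel: drive wheel of a vial shaker: aluminium disc, 150 mm diameter, 24 mm thick, on a level axle 170 mm above the table. Origin at its centre, x along the axle; z points to the crank handle, which says nothing of the heavy side. A hidden steel weight, somewhere else each time, makes one side heavy (0.22 to 0.30 N m about the axle when level with it); the rest is balanced, crank too
- handle: crank handle: black round sleeve, 20 mm diameter, 52 mm long, spinning freely on a 12 mm pin parallel to the axle, 55 mm from it. Origin at the sleeve's middle, 85 mm to the +x side of the wheel's mid plane (59 to 111 mm); its x runs along the sleeve, y and z spin with it
- axle (a point): centre of the wheel on the axle, in the stand's axes (does not turn). The sealed bearing is stiff (0.30 N m of friction): the wheel stays at any angle where it is left, turns easily while the heavy side goes down and hard while it goes up, any number of turns either way
- stand: fixed grey service stand, base plate 210 x 180 x 12 mm; origin on the table straight under the wheel's centre, x along the axle towards the handle side, z up. A post 44 mm wide, 30 to 60 mm to the -x side of the wheel's mid plane, carries a bearing housing 50 mm in diameter around the axle; the handle side is open but for the pointer
- pointer (a point): top of the fixed thin steel pointer on the base plate, 82 mm above the table, straight below the axle and 22 mm to the +x side of the wheel's mid plane: it marks straight down
- collar: bystander: loose steel shaft collar, 28 mm across, 12 mm high, lying on the stand's base plate; origin under its centre
- bolt: bystander: loose dark cap bolt standing head down on the stand's base plate, 18 mm across, 30 mm high; origin under its centre
- driver: bystander: screwdriver lying on the table
- spanner: bystander: steel spanner lying on the table
- jar: bystander: amber bottle, 60 mm across, 110 mm high; origin under its centre
- beaker: bystander: white cup, 70 mm across, 85 mm high; origin under its centre
- rack: bystander: white vial rack, 60 x 200 x 61 mm; origin under its centre

How it is judged:
On the way:
1. the handle is held by the fingers and the wheel turned (contact force between the fingers and handle above 1 N and angular speed of wheel above 0.03 rad/s), for 0.1 s.
At the end, for the whole second after the job is handed in: core_c0 is the weight hidden inside the wheel: the wheel's heavy side is within 20 degrees of straight down, the wheel stands still (under 0.05 rad/s), and the fingers hold the handle (contact force over 5 N) (height (world z) of core_c0 below 0.127714 m and contact force between the fingers and handle above 5 N and angular speed of wheel below 0.05 rad/s); the arm keeps its last pose, push and grip.
It fails at once if a bystander is moved by more than 30 mm (distance of any of collar, bolt, driver, spanner, jar, beaker, rack from where it was at the start of the episode above 0.03 m).
It also fails if it takes over 72 s, if anything falls off the work surface, if the arm or the gripper's body presses on something with over 40 N, if the wrist force passes 120 N, or if a joint passes its speed limit or range.

### The arm

A 6-joint arm with a two-finger parallel gripper is mounted at the origin on the work surface. World frame = base frame: x ahead of the robot, y to its left, z up, the work surface at z = 0. Lengths are in m, angles in rad, forces in N, time in s.
With the tool pointing down it reaches from about 0.3 to 0.775 m from the base axis. Payload 14.6 kg.
Tool frame: the origin (TCP) lies between the finger pads; the fingertips stand 8 mm ahead of it and the grasp point (between the pads) lies 11 mm behind it (tip_extent is the distance from the TCP to the fingertips, in m); y points along the fingers, z is the direction in which the jaws open and shut, and the axes are right-handed (so a half turn about y gives the same grasp; the last joint's range is limited). The gripper opens to 94 mm and grips with 3 to 60 N. Pads are 16 mm wide; open, the fingers measure 119 mm over their backs; the gripper's body (75 mm by 177 mm) begins 78 mm behind the grasp point.
Start: joints at [1.069, 0.3, 1.521, -0, 1.321, -0.067], TCP at [0.232, 0.499, 0.213] pointing down, gripper open.
Joint ranges: [-3.03, 3.03], [-0.79, 2.21], [0.23, 2.52], [-1.04, 4.18], [0, 3.07], [-2.55, 2.55]. Speed limits (rad/s): [2.22, 2.22, 2.57, 3.14, 3.14, 3.14].

### API

Orientations are given as a rotation vector (axis times angle).
In Python, from rig import state, read_camera, hand_in, tip_extent gives the robot as it stands. The module is installed in compiled form; this text tells all that it offers.
- The arm moves only by the shell command python3 -m handwheel 'ROWS'. ROWS is JSON, a list that holds one entry, the list of rows, each a list of 7 numbers: the shift along the tool's x, y, z in cm, then the turn, a rotation vector about the tool's x, y, z in degrees, then the finger opening in cm, from 0 to 9.4. In form: [[[dx, dy, dz, wx, wy, wz, hand], ...]]. A call has 1 to 20 rows; each row shifts and turns the pose as measured when the row begins, along the tool's axes as they then stand; what a row does not reach is not made up. A row lasts 1/10 s, in which the tool goes at most 50 mm and 8.59 degrees, less where a joint would pass 70% of its speed; a pose out of reach is approached as far as the arm can. A call with a gripper value outside its range is refused whole. The fingers move at their own pace and stop on an object; the grip force is fixed at half the most. Time passes only in rows, so rows that do not move let the fingers close. It gives the time, the measured TCP pose, the force and the opening at its end, in the units of the state.
- state(): the state, without advancing time (a new reading comes with each control period).
- read_camera(name): name is "scene" or "top"; returns a dict with "image" (420x560x3 uint8, red, green, blue), "depth" (420x560 float32, m along the optical axis (not along the pixel's ray), 0 where there is no reading), "vfov" (degrees; the focal length in pixels is half the picture's height over the tangent of half this angle, whatever the lens; pixels are square), "cx", "cy" (the principal point, pixels), "world_from_camera" (4x4, takes a point from camera to world coordinates). Camera axes: x right, y down, z forward; pixel columns grow to the right and rows downward; lengths in m; the calibration is good to about 2 mm. A picture is of the moment at which its call begins.
- hand_in(): hands the job in, once; it reports no verdict.
The state is a dict: "time_s": time; "joints": joint angles; "dq": joint speeds; "joint_torque": joint torques, N m; "tool_pos": TCP position; "ee_rot": TCP orientation; "contact_force": force on the tool from outside, world axes, zero at the start; "moment": the same for the moment, N m; "finger_gap": finger opening in m.
Only numpy, scipy, OpenCV 4.12 (cv2) and the standard library are available. Lean on these libraries where they do the work, as an engineer would, in place of code of your own. Each camera call takes 0.05 s, during which the arm holds its last target.

## Working session

There is one attempt and no reset: what is moved stays moved. The work goes in short steps, Python scripts to look and compute and a shell command to move; the robot and the scene stay as the last step left them, time stands still between calls to the robot, and variables do not carry over. Pictures are saved under pics/ and viewed, and the job is handed in when it is done.

```bash
mkdir -p pics
cat > h.py <<'E'
import numpy as np, cv2
from rig import state, read_camera
def f(c): return c["image"].shape[0]/2/np.tan(np.radians(c["vfov"])/2)
def pts(c):
    d=c["depth"];v,u=np.mgrid[:d.shape[0],:d.shape[1]];F=f(c)
    P=np.stack([(u-c["cx"])/F*d,(v-c["cy"])/F*d,d],-1)
    T=np.array(c["world_from_camera"]);return P@T[:3,:3].T+T[:3,3]
def snap(n,tag):
    c=read_camera(n);cv2.imwrite(f"pics/{tag}.png",c["image"][:,:,::-1]);np.save(f"pics/{tag}_p.npy",pts(c));np.save(f"pics/{tag}_i.npy",c["image"]);return c
E
python3 - <<'E'
from h import *
for n in("scene","top"):
    c=snap(n,n+"0");print(n,c["vfov"],c["cx"],c["cy"],np.round(c["world_from_camera"],3).tolist(),(c["depth"]>0).mean())
s=state();print(s)
E
```

```text
scene 50.77221132367769 275.725923502795 213.0995840144114 [[0.683, 0.51, -0.523, 1.225], [0.73, -0.498, 0.468, -0.537], [-0.021, -0.701, -0.713, 0.975], [0.0, 0.0, 0.0, 1.0]] 0.9960246598639456
top 53.04117566989102 275.1478006176082 208.19600032269886 [[0.018, -0.992, 0.122, 0.48], [-1.0, -0.016, 0.014, -0.016], [-0.012, -0.123, -0.992, 1.38], [0.0, 0.0, 0.0, 1.0]] 0.9959141156462585
{'time_s': 0.1, 'joints': array([ 1.06939593e+00,  3.00437263e-01,  1.52152398e+00, -1.47274731e-05,
        1.32070043e+00, -6.66023527e-02]), 'dq': array([-4.15454644e-04, -2.87019776e-03, -7.06460413e-04, -3.73046987e-05,
       -1.36574909e-03, -1.59168562e-03]), 'joint_torque': array([ 3.26100366e-03, -5.32640612e+01, -3.53286624e+01,  7.10296654e-02,
        2.35092145e-02, -8.70441954e-05]), 'tool_pos': array([0.23157122, 0.49861943, 0.21292904]), 'ee_rot': array([-1.54479877,  0.34127366, -0.34082169]), 'contact_force': array([ 0.65374732,  0.45407229, -0.80362139]), 'moment': array([-0.01027962,  0.01651272, -0.07385426]), 'finger_gap': 0.09391041822105367}
```

View pics/scene0.png

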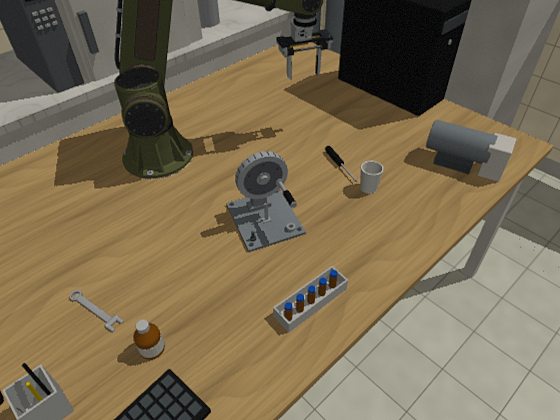

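View pics/top0.png

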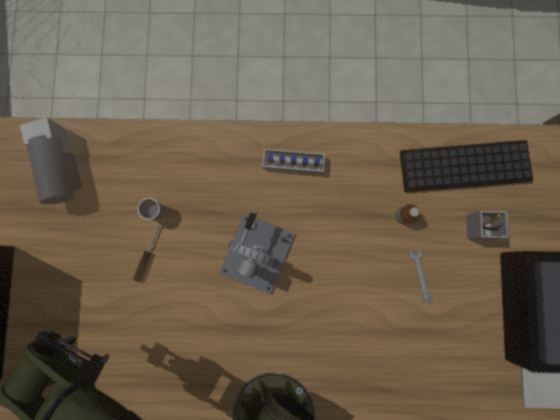

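The scene view shows the wheel at about (262,175), the black handle at about (288,195), and the collar and bolt on the plate at (291,227) and (252,238). In the top view the handle is at (250,221) and the plate is centred near (258,253).

Run:
```python
from h import *
for n,(u0,u1,v0,v1) in(("scene",(222,312,140,255)),("top",(215,305,205,300))):
    im=cv2.imread(f"pics/{n}0.png")[v0:v1,u0:u1];cv2.imwrite(f"pics/{n}0z.png",cv2.resize(im,None,fx=5,fy=5,interpolation=cv2.INTER_CUBIC)[:600])
    P=np.load(f"pics/{n}0_p.npy")[v0:v1,u0:u1];I=np.load(f"pics/{n}0_i.npy")[v0:v1,u0:u1].astype(int)
    sat=I.max(-1)-I.min(-1)
    m=(abs(P[...,2]-.012)<.005)&(sat<25)
    m=cv2.morphologyEx(m.astype(np.uint8),cv2.MORPH_OPEN,np.ones((2,2)))>0
    r=cv2.minAreaRect((P[m][:,:2]*1000).astype(np.float32));print(n,"plate",m.sum(),r,np.median(P[m][:,2]))
    k=(I.max(-1)<45)&(P[...,2]>.05);q=P[k];print("dark",k.sum(),q.mean(0),q.min(0),q.max(0))
    if k.sum()>5:
        w,V=np.linalg.eigh(np.cov(q.T));print(w**.5,V[:,2])
```

```text
scene plate 2391 ((849.0750122070312, -161.7423095703125), (215.35609436035156, 1041.0712890625), 56.72226333618164) 0.01120091110269128
dark 150 [0.55658908 0.06769223 0.15977345] [0.49221241 0.01554364 0.11376893] [0.61857425 0.11024039 0.22315815]
[0.01897738 0.02447215 0.04632672] [-0.92370722 -0.20000956  0.32674325]
top plate 2189 ((497.806640625, 56.543312072753906), (179.36083984375, 210.2108612060547), 68.96666717529297) 0.011528766936746315
dark 64 [0.59236413 0.07491155 0.14979674] [0.57165755 0.06362528 0.14437107] [0.61329239 0.08682347 0.15488466]
[0.00235607 0.00387797 0.01217741] [-0.92505728  0.37916185 -0.02247934]
```

```bash
ls -la pics
```

```text
total 13544
drwxr-xr-x 2 agent agent    4096 Dec  6 07:06 .
drwxr-xr-x 3 agent agent    4096 Dec  6 07:05 ..
-rw-r--r-- 1 agent agent  372751 Dec  6 07:05 scene0.png
-rw-r--r-- 1 agent agent  705728 Dec  6 07:05 scene0_i.npy
-rw-r--r-- 1 agent agent 5644928 Dec  6 07:05 scene0_p.npy
-rw-r--r-- 1 agent agent  252905 Dec  6 07:06 scene0z.png
-rw-r--r-- 1 agent agent  341756 Dec  6 07:05 top0.png
-rw-r--r-- 1 agent agent  705728 Dec  6 07:05 top0_i.npy
-rw-r--r-- 1 agent agent 5644928 Dec  6 07:05 top0_p.npy
-rw-r--r-- 1 agent agent  169639 Dec  6 07:06 top0z.png
```

View pics/scene0z.png

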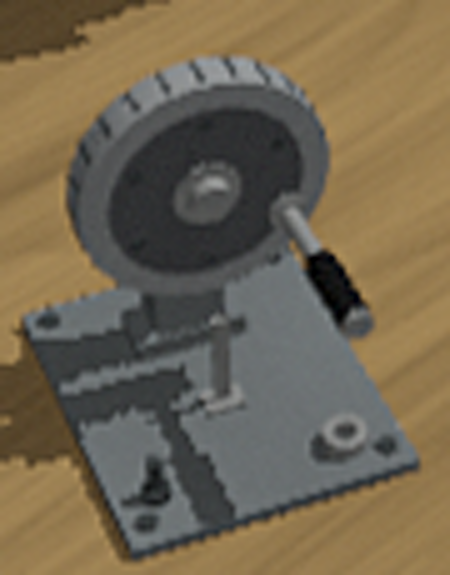

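Run:
```python
from h import *
a=np.radians(-21.03);R=np.array([[np.cos(a),-np.sin(a),0],[np.sin(a),np.cos(a),0],[0,0,1]])
c0=np.array([.4978,.0565,0])
for n,(u0,u1,v0,v1) in(("scene",(222,312,140,255)),("top",(215,305,205,300))):
    P=np.load(f"pics/{n}0_p.npy")[v0:v1,u0:u1];I=np.load(f"pics/{n}0_i.npy")[v0:v1,u0:u1].astype(int)
    L=(P-c0)@R
    m=(L[...,2]>.09)&(abs(L[...,0])<.12)&(abs(L[...,1])<.1)
    h,e=np.histogram(L[m][:,0],np.arange(-.12,.12,.005));print(n,[(round(x,3),k) for x,k in zip(e,h)if k])
    # wheel: extents per z
    if n=="scene":
        pk=e[np.argmax(h)]
        f_=L[m&(abs(L[...,0]-pk-.0025)<.006)]
        print("face x",np.median(f_[:,0]),"y",f_[:,1].min(),f_[:,1].max(),"z",f_[:,2].min(),f_[:,2].max())
        r=cv2.minEnclosingCircle((f_[:,1:]*1000).astype(np.float32));print(r)
        for z in(.12,.14,.16,.17,.18,.2,.22):
            g=f_[abs(f_[:,2]-z)<.004];print(z,g[:,1].min(),g[:,1].max())
    else:
        g=L[m&(L[...,2]>.2)];print("top rim",g.min(0),g.max(0),g.mean(0))
    k=(I.max(-1)<50)&(L[...,2]>.05)&(L[...,0]>.05);q=L[k];print("handle",k.sum(),q.mean(0),q.min(0),q.max(0))
```

```text
scene [(np.float64(-0.015), np.int64(23)), (np.float64(-0.01), np.int64(55)), (np.float64(-0.005), np.int64(68)), (np.float64(0.0), np.int64(67)), (np.float64(0.005), np.int64(314)), (np.float64(0.01), np.int64(1250)), (np.float64(0.015), np.int64(71)), (np.float64(0.02), np.int64(48)), (np.float64(0.025), np.int64(6)), (np.float64(0.03), np.int64(4)), (np.float64(0.035), np.int64(5)), (np.float64(0.04), np.int64(7)), (np.float64(0.045), np.int64(7)), (np.float64(0.05), np.int64(5)), (np.float64(0.055), np.int64(1)), (np.float64(0.06), np.int64(9)), (np.float64(0.065), np.int64(9)), (np.float64(0.07), np.int64(10)), (np.float64(0.075), np.int64(10)), (np.float64(0.08), np.int64(10)), (np.float64(0.085), np.int64(10)), (np.float64(0.09), np.int64(10)), (np.float64(0.095), np.int64(9)), (np.float64(0.1), np.int64(9)), (np.float64(0.105), np.int64(15)), (np.float64(0.11), np.int64(13))]
face x 0.011626287176388514 y -0.0682840836115345 0.0806384589253679 z 0.09460003788454674 0.24652095205305924
((5.2537922859191895, 169.66229248046875), 76.91471099853516)
0.12 -0.051566509245834974 0.0
[... 1228 characters left out ...]
(0.045), np.int64(7)), (np.float64(0.05), np.int64(8)), (np.float64(0.055), np.int64(10)), (np.float64(0.06), np.int64(13)), (np.float64(0.065), np.int64(11)), (np.float64(0.07), np.int64(12)), (np.float64(0.075), np.int64(11)), (np.float64(0.08), np.int64(11)), (np.float64(0.085), np.int64(12)), (np.float64(0.09), np.int64(12)), (np.float64(0.095), np.int64(11)), (np.float64(0.1), np.int64(10)), (np.float64(0.105), np.int64(9)), (np.float64(0.11), np.int64(7))]
top rim [-0.01633386 -0.0735932   0.20063786] [0.01046765 0.07188019 1.3803995 ] [-0.00153686 -0.00425948  0.32996489]
handle 80 [0.08249364 0.05144373 0.1491974 ] [0.05911713 0.04403875 0.14162435] [0.10537028 0.06052012 0.15488466]
```

View pics/top0z.png

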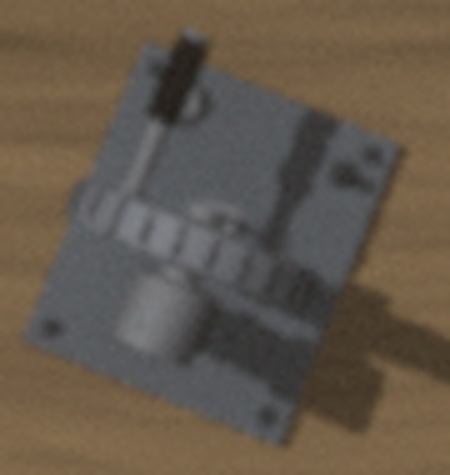

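```bash
cat >> h.py <<'E'
from scipy.spatial.transform import Rotation as Rot
YAW=np.radians(-21.03);xs=np.array([np.cos(YAW),np.sin(YAW),0]);ys=np.array([-np.sin(YAW),np.cos(YAW),0]);C0=np.array([.4978,.0565,.170])
def need(target,Rt=None,s=None):
    s=s or state();R0=Rot.from_rotvec(s["ee_rot"]);d=R0.inv().apply(np.array(target)-s["tool_pos"])*100
    out=[np.round(d,2)]
    if Rt is not None: out.append(np.round(np.degrees((R0.inv()*Rt).as_rotvec()),2))
    return out
def Rdown(sgn):
    y=np.array([0,0,-1.]);z=sgn*ys;x=np.cross(y,z);return Rot.from_matrix(np.c_[x,y,z])
E
python3 - <<'E'
from h import *
s=state();print(np.round(Rot.from_rotvec(s["ee_rot"]).as_matrix(),3))
H=C0+xs*.083+ys*.050+np.array([0,0,-.026]);print(H)
for sg in(1,-1):print(sg,need([H[0],H[1],.27],Rdown(sg)))
E
```

```text
[[ 0.907 -0.001  0.421]
 [-0.421 -0.001  0.907]
 [-0.    -1.    -0.001]]
[0.59321443 0.07338452 0.144     ]
1 [array([ 50.71,  -5.69, -23.34]), array([ 0.06, -3.88, -0.01])]
-1 [array([ 50.71,  -5.69, -23.34]), array([1.0000e-02, 1.7612e+02, 9.0000e-02])]
```

```bash
python3 -m handwheel '[[[0,-4,0,0,-3.9,0,9.4],[1,-2,0,0,0,0,9.4],[3.8,0,-1.8,0,0,0,9.4],[4,0,-1.8,0,0,0,9.4],[4,0,-1.8,0,0,0,9.4],[4,0,-1.8,0,0,0,9.4],[4,0,-1.8,0,0,0,9.4],[4,0,-1.8,0,0,0,9.4],[4,0,-1.8,0,0,0,9.4],[4,0,-1.8,0,0,0,9.4],[4,0,-1.8,0,0,0,9.4]]]'
python3 - <<'E'
from h import *
H=C0+xs*.083+ys*.050+np.array([0,0,-.026])
print(need([H[0],H[1],.27],Rdown(1)))
E
```

```text
time_s: 1.2
tool_pos: [0.5245, 0.208, 0.2726]
ee_rot: [-1.559, 0.282, -0.276]
contact_force: [0.0, 1.3, 0.6]
finger_gap: 0.0943
[array([ 11.13,   0.3 , -10.22]), array([ 0.38,  0.66, -0.14])]
```

```bash
python3 -m handwheel '[[[3.7,0,-3.4,0,0.6,0,9.4],[3.7,0,-3.4,0.3,0,0,9.4],[3.7,0,-3.4,0,0,0,9.4],[0,0,0,0,0,0,9.4]]]'
python3 - <<'E'
from h import *
H=C0+xs*.083+ys*.050+np.array([0,0,-.026])
print(need([H[0],H[1],.133],Rdown(1)))
P=None
c=snap("scene","s1");cv2.imwrite("pics/s1z.png",cv2.resize(c["image"][100:260,200:340,::-1],None,fx=3.7,fy=3.7))
E
```

```text
time_s: 1.6
tool_pos: [0.5932, 0.069, 0.2701]
ee_rot: [-1.554, 0.295, -0.286]
contact_force: [-0.4, 0.6, 0.3]
finger_gap: 0.094
[array([-0.08, 13.71,  0.45]), array([ 0.2 , -0.18, -0.32])]
```

View pics/s1z.png

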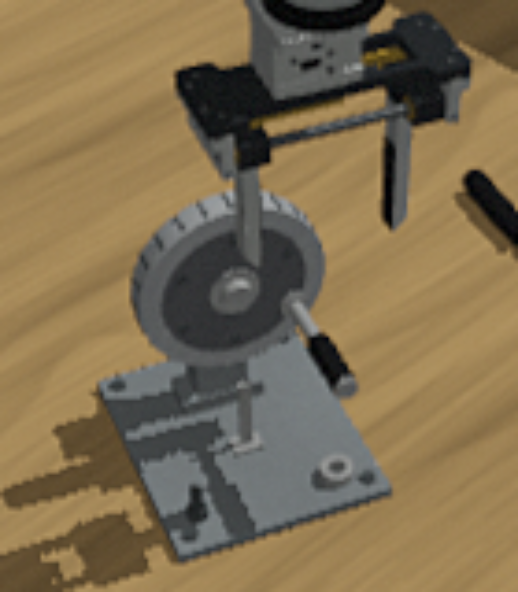

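The open jaws stand above the handle, with one finger at about (245,215) and the other at (395,160) in the crop. The handle is below and between them at (330,365), and nothing is in the way of the descent.

```bash
python3 -m handwheel '[[[0,3.5,0.4,0,0,0,9.4],[0,3.5,0,0,0,0,9.4],[0,3.5,0,0,0,0,9.4],[0,3.2,0,0,0,0,9.4],[0,0,0,0,0,0,9.4],[0,0,0,0,0,0,5]]]'
python3 - <<'E'
from h import *
H=C0+xs*.083+ys*.050+np.array([0,0,-.026])
print(need([H[0],H[1],.133],Rdown(1)))
c=snap("scene","s2");cv2.imwrite("pics/s2z.png",cv2.resize(c["image"][100:260,200:340,::-1],None,fx=3.7,fy=3.7))
E
```

```text
time_s: 2.25
tool_pos: [0.5914, 0.0808, 0.1304]
ee_rot: [-1.552, 0.29, -0.282]
contact_force: [-0.0, -0.1, -0.2]
finger_gap: 0.0889
[array([ 0.43, -0.26, -0.62]), array([ 0.08,  0.13, -0.28])]
```

View pics/s2z.png

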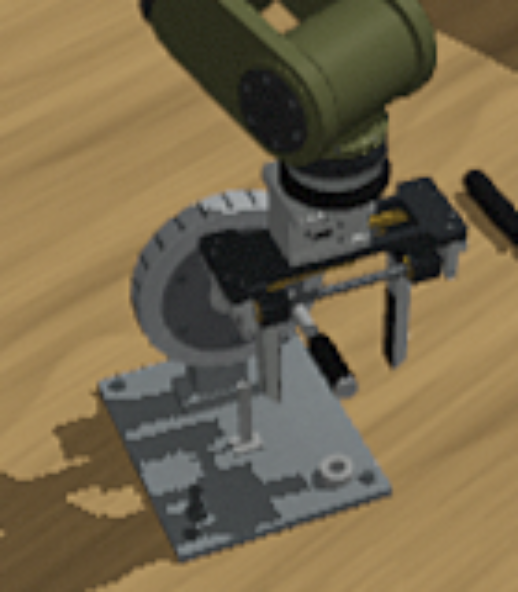

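The jaws straddle the handle, which is at about (330,360) between fingers at (270,370) and (397,330). I'll centre on it and close.

```bash
python3 -m handwheel '[[[0.4,-0.25,-0.6,0,0,0,5],[0,0,0,0,0,0,4],[0,0,0,0,0,0,0],[0,0,0,0,0,0,0],[0,0,0,0,0,0,0],[0,0,0,0,0,0,0],[0,0,0,0,0,0,0]]]'
python3 - <<'E'
from h import *
s=state();H=s["tool_pos"]+[0,0,.011];L=H-C0;print(L@xs,L@ys,L[2],s["contact_force"],s["moment"])
E
```

```text
time_s: 3.0
tool_pos: [0.595, 0.0735, 0.1389]
ee_rot: [-1.55, 0.284, -0.288]
contact_force: [-1.2, 0.1, 0.1]
finger_gap: 0.0295
0.08457523751587366 0.050762082761713206 -0.02008539725890912 [-1.21464655  0.07632484  0.14663263] [0.02462217 0.02447747 0.04435003]
```

```bash
python3 -m handwheel '[[[0,0.2,0,0,0,0,0],[0,0,0,0,0,0,0],[0,0,0,0,0,0,0],[0,0,0,0,0,0,0]]]'
python3 - <<'E'
from h import *
s=state();H=s["tool_pos"]+[0,0,.011];L=H-C0;print(L@xs,L@ys,L[2],s["contact_force"],s["moment"])
c=snap("top","t2");cv2.imwrite("pics/t2z.png",cv2.resize(c["image"][180:320,190:330,::-1],None,fx=4,fy=4))
E
```

```text
time_s: 3.4
tool_pos: [0.5955, 0.0747, 0.1366]
ee_rot: [-1.548, 0.283, -0.289]
contact_force: [-0.6, 0.4, 1.9]
finger_gap: 0.0191
0.08466251065120435 0.052069879467119516 -0.02238586904615042 [-0.63717691  0.35453375  1.88426311] [ 0.12564565 -0.06323145 -0.02404612]
```

```bash
cat > p.py <<'E'
import sys,json,os
from h import *
# usage p.py dir ndeg nrows : log state, plan next rows ; cal centre in cal.json (cy,cz,r)
cal=json.load(open("cal.json")) if os.path.exists("cal.json") else [0,-.0005,.055]
s=state();L=s["tool_pos"]+[0,0,.011]-C0;y,z=L@ys,L[2];F=s["contact_force"]
phi=np.arctan2(z-cal[1],y-cal[0]);r=np.hypot(z-cal[1],y-cal[0])
t=np.array([-np.sin(phi),np.cos(phi)]);n=np.array([np.cos(phi),np.sin(phi)]);f2=np.array([F@ys,F[2]])
with open("log.jsonl","a") as o:o.write(json.dumps([s["time_s"],y,z,f2[0],f2[1],int(sys.argv[4]) if len(sys.argv)>4 else 0])+"\n")
print("t %.2f phi %.1f r %.4f x %.4f Ft %.1f Fn %.1f Fx %.1f gap %.4f"%(s["time_s"],np.degrees(phi),r,L@xs,f2@t,f2@n,F@xs,s["finger_gap"]),"rot",need([0,0,0],Rdown(1))[1], "tau(wheel) %.3f"%(-f2@t*cal[2]))
step=np.radians(float(sys.argv[1]));k=int(sys.argv[2]);rows=[];Y,Z=y,z
R=Rot.from_rotvec(s["ee_rot"])
for i in range(1,k+1):
    a=phi+step*i;rr=cal[2]
    ny,nz=cal[0]+rr*np.cos(a),cal[1]+rr*np.sin(a)
    d=R.inv().apply(ys*(ny-Y)+np.array([0,0,nz-Z]))*100;Y,Z=ny,nz
    rows.append([0 if i>1 else round(float(d[0]),2),round(float(d[1]),2),round(float(d[2]),2),0,0,0,0])
print(json.dumps([rows],separators=(",",":")))
E
python3 p.py 5 6
```

```text
t 3.45 phi -22.8 r 0.0565 x 0.0847 Ft 0.5 Fn -0.1 Fx 0.1 gap 0.0192 rot [-0.25  0.16  0.18] tau(wheel) -0.028
[[[0.0,-0.51,0.03,0,0,0,0],[0,-0.46,0.13,0,0,0,0],[0,-0.47,0.09,0,0,0,0],[0,-0.48,0.05,0,0,0,0],[0,-0.48,0.0,0,0,0,0],[0,-0.48,-0.04,0,0,0,0]]]
```

```bash
python3 -m handwheel '[[[0,-0.5,0.1,0,0,0,0],[0,-0.46,0.13,0,0,0,0],[0,-0.47,0.09,0,0,0,0],[0,-0.48,0.05,0,0,0,0],[0,-0.48,0,0,0,0,0],[0,-0.48,-0.04,0,0,0,0]]]'; python3 p.py 5 6 0 1
```

```text
time_s: 4.05
tool_pos: [0.5988, 0.0832, 0.1624]
ee_rot: [-1.538, 0.279, -0.29]
contact_force: [6.0, 7.3, -3.9]
finger_gap: 0.0194
t 4.05 phi 3.6 r 0.0613 x 0.0846 Ft -4.5 Fn 8.7 Fx 3.0 gap 0.0194 rot [-0.86  0.22  0.23] tau(wheel) 0.246
[[[-0.0,-0.45,-0.68,0,0,0,0],[0,-0.47,-0.09,0,0,0,0],[0,-0.46,-0.13,0,0,0,0],[0,-0.45,-0.17,0,0,0,0],[0,-0.43,-0.2,0,0,0,0],[0,-0.41,-0.24,0,0,0,0]]]
```

```bash
echo "[0.006,0.0,0.0555]">cal.json; python3 p.py 5 6 0 1|tail -1
```

```text
[[[0.0,-0.48,-0.02,0,0,0,0],[0,-0.48,-0.09,0,0,0,0],[0,-0.47,-0.13,0,0,0,0],[0,-0.45,-0.17,0,0,0,0],[0,-0.44,-0.21,0,0,0,0],[0,-0.42,-0.24,0,0,0,0]]]
```

```bash
sed -i '$d' log.jsonl; python3 -m handwheel '[[[0,-0.48,0.05,0.8,0,0,0],[0,-0.48,-0.09,0,0,0,0],[0,-0.47,-0.13,0,0,0,0],[0,-0.45,-0.17,0,0,0,0],[0,-0.44,-0.21,0,0,0,0],[0,-0.42,-0.24,0,0,0,0]]]'; python3 p.py 5 6 0 1
```

```text
time_s: 4.65
tool_pos: [0.5968, 0.0782, 0.1923]
ee_rot: [-1.516, 0.273, -0.293]
contact_force: [1.6, 3.1, -0.9]
finger_gap: 0.0194
t 4.65 phi 33.8 r 0.0599 x 0.0847 Ft -2.7 Fn 2.4 Fx 0.4 gap 0.0194 rot [-2.14  0.27  0.37] tau(wheel) 0.147
[[[-0.0,-0.17,-0.64,0,0,0,0],[0,-0.38,-0.31,0,0,0,0],[0,-0.35,-0.34,0,0,0,0],[0,-0.32,-0.37,0,0,0,0],[0,-0.28,-0.39,0,0,0,0],[0,-0.25,-0.42,0,0,0,0]]]
```

```bash
sed -i '$d' log.jsonl; echo "[0.0065,0.006,0.055]">cal.json; python3 p.py 5 6 0 1
```

```text
t 4.65 phi 29.0 r 0.0563 x 0.0847 Ft -2.4 Fn 2.6 Fx 0.4 gap 0.0194 rot [-2.14  0.27  0.37] tau(wheel) 0.135
[[[0.0,-0.36,-0.35,0,0,0,0],[0,-0.4,-0.27,0,0,0,0],[0,-0.37,-0.3,0,0,0,0],[0,-0.34,-0.34,0,0,0,0],[0,-0.31,-0.36,0,0,0,0],[0,-0.28,-0.39,0,0,0,0]]]
```

```bash
python3 -m handwheel '[[[0,-0.39,-0.28,-1,0,0,0],[0,-0.4,-0.27,-1,0,0,0],[0,-0.37,-0.3,0,0,0,0],[0,-0.34,-0.34,0,0,0,0],[0,-0.31,-0.36,0,0,0,0],[0,-0.28,-0.39,0,0,0,0]]]'; python3 p.py 5 6 0 1
```

```text
time_s: 5.25
tool_pos: [0.5891, 0.0582, 0.2152]
ee_rot: [-1.553, 0.28, -0.29]
contact_force: [2.0, -1.1, -2.1]
finger_gap: 0.0189
t 5.25 phi 60.9 r 0.0574 x 0.0846 Ft -0.8 Fn -2.0 Fx 2.2 gap 0.0189 rot [-0.04  0.23  0.38] tau(wheel) 0.043
[[[-0.0,-0.01,-0.54,0,0,0,0],[0,-0.18,-0.45,0,0,0,0],[0,-0.14,-0.46,0,0,0,0],[0,-0.1,-0.47,0,0,0,0],[0,-0.06,-0.48,0,0,0,0],[0,-0.01,-0.48,0,0,0,0]]]
```

```bash
python3 -m handwheel '[[[0,-0.16,-0.48,0,0,0,0],[0,-0.18,-0.45,0,0,0,0],[0,-0.14,-0.46,0,0,0,0],[0,-0.1,-0.47,0,0,0,0],[0,-0.06,-0.48,0,0,0,0],[0,-0.01,-0.48,0,0,0,0]]]'; python3 p.py 5 6 0 1
```

```text
time_s: 5.85
tool_pos: [0.5782, 0.0296, 0.2226]
ee_rot: [-1.551, 0.279, -0.291]
contact_force: [2.2, 0.9, -2.5]
finger_gap: 0.019
t 5.85 phi 92.7 r 0.0577 x 0.0847 Ft -1.5 Fn -2.5 Fx 1.7 gap 0.0190 rot [-0.11  0.22  0.4 ] tau(wheel) 0.085
[[[-0.0,0.31,-0.47,0,0,0,0],[0,0.08,-0.47,0,0,0,0],[0,0.12,-0.46,0,0,0,0],[0,0.16,-0.45,0,0,0,0],[0,0.2,-0.43,0,0,0,0],[0,0.24,-0.42,0,0,0,0]]]
```

```bash
python3 -m handwheel '[[[0,0.15,-0.47,0,0,0,0],[0,0.08,-0.47,0,0,0,0],[0,0.12,-0.46,0,0,0,0],[0,0.16,-0.45,0,0,0,0],[0,0.2,-0.43,0,0,0,0],[0,0.24,-0.42,0,0,0,0]]]'; python3 p.py 5 6 0 1
```

```text
time_s: 6.45
tool_pos: [0.5681, 0.0031, 0.213]
ee_rot: [-1.549, 0.278, -0.291]
contact_force: [3.3, 5.6, -1.6]
finger_gap: 0.0192
t 6.45 phi 123.0 r 0.0572 x 0.0848 Ft -4.5 Fn -4.8 Fx 1.1 gap 0.0192 rot [-0.24  0.24  0.44] tau(wheel) 0.248
[[[-0.0,0.46,-0.27,0,0,0,0],[0,0.31,-0.37,0,0,0,0],[0,0.34,-0.34,0,0,0,0],[0,0.37,-0.31,0,0,0,0],[0,0.39,-0.27,0,0,0,0],[0,0.42,-0.24,0,0,0,0]]]
```

```bash
python3 -m handwheel '[[[0,0.46,-0.27,0,0,0,0],[0,0.31,-0.37,0,0,0,0],[0,0.34,-0.34,0,0,0,0],[0,0.37,-0.31,0,0,0,0],[0,0.39,-0.27,0,0,0,0],[0,0.42,-0.24,0,0,0,0]]]'; python3 p.py 5 6 0 1
```

```text
time_s: 7.05
tool_pos: [0.5615, -0.0142, 0.1912]
ee_rot: [-1.547, 0.276, -0.293]
contact_force: [1.5, 6.8, 3.3]
finger_gap: 0.0192
t 7.05 phi 152.2 r 0.0562 x 0.0848 Ft -6.1 Fn -4.5 Fx -1.1 gap 0.0192 rot [-0.41  0.27  0.55] tau(wheel) 0.337
[[[-0.01,0.49,-0.11,0,0,0,0],[0,0.45,-0.17,0,0,0,0],[0,0.46,-0.13,0,0,0,0],[0,0.47,-0.09,0,0,0,0],[0,0.48,-0.05,0,0,0,0],[0,0.48,-0.01,0,0,0,0]]]
```

```bash
python3 -m handwheel '[[[0,0.49,-0.1,-0.4,0,0.4,0],[0,0.45,-0.17,0,0,0,0],[0,0.46,-0.13,0,0,0,0],[0,0.47,-0.09,0,0,0,0],[0,0.48,-0.05,0,0,0,0],[0,0.48,-0.01,0,0,0,0]]]'; python3 p.py 5 6 0 1
```

```text
time_s: 7.65
tool_pos: [0.5596, -0.0192, 0.1655]
ee_rot: [-1.55, 0.279, -0.288]
contact_force: [-1.4, 4.7, 7.7]
finger_gap: 0.0192
t 7.65 phi 179.5 r 0.0550 x 0.0849 Ft -7.7 Fn -3.8 Fx -3.0 gap 0.0192 rot [-0.18  0.31  0.3 ] tau(wheel) 0.426
[[[-0.0,0.48,0.01,0,0,0,0],[0,0.48,0.06,0,0,0,0],[0,0.47,0.1,0,0,0,0],[0,0.46,0.14,0,0,0,0],[0,0.45,0.18,0,0,0,0],[0,0.43,0.22,0,0,0,0]]]
```

```bash
python3 -m handwheel '[[[0,0.48,0.03,0,0,0,0],[0,0.48,0.07,0,0,0,0],[0,0.47,0.1,0,0,0,0],[0,0.46,0.14,0,0,0,0],[0,0.45,0.18,0,0,0,0],[0,0.43,0.22,0,0,0,0]]]'; python3 p.py 5 6 0 1
```

```text
time_s: 8.25
tool_pos: [0.562, -0.0131, 0.1416]
ee_rot: [-1.55, 0.277, -0.29]
contact_force: [-5.3, 1.4, 10.9]
finger_gap: 0.019
t 8.25 phi -154.2 r 0.0538 x 0.0849 Ft -10.1 Fn -4.2 Fx -5.4 gap 0.0190 rot [-0.18  0.33  0.46] tau(wheel) 0.554
[[[-0.0,0.48,0.12,0,0,0,0],[0,0.4,0.26,0,0,0,0],[0,0.38,0.3,0,0,0,0],[0,0.35,0.33,0,0,0,0],[0,0.32,0.36,0,0,0,0],[0,0.29,0.38,0,0,0,0]]]
```

```bash
python3 -m handwheel '[[[0,0.44,0.2,0,0,0,0],[0,0.4,0.27,0,0,0,0],[0,0.38,0.3,0,0,0,0],[0,0.35,0.33,0,0,0,0],[0,0.32,0.36,0,0,0,0],[0,0.29,0.38,0,0,0,0]]]'; python3 p.py 5 6 0 1
```

```text
time_s: 8.85
tool_pos: [0.5673, 0.0009, 0.1239]
ee_rot: [-1.556, 0.277, -0.291]
contact_force: [-5.8, -2.1, 10.1]
finger_gap: 0.0191
t 8.85 phi -129.1 r 0.0530 x 0.0849 Ft -9.5 Fn -5.2 Fx -4.6 gap 0.0191 rot [0.12 0.32 0.53] tau(wheel) 0.522
[[[-0.0,0.44,0.26,0,0,0,0],[0,0.25,0.41,0,0,0,0],[0,0.21,0.43,0,0,0,0],[0,0.18,0.45,0,0,0,0],[0,0.14,0.46,0,0,0,0],[0,0.1,0.47,0,0,0,0]]]
```

```bash
python3 -m handwheel '[[[0,0.32,0.37,0,0,0,0],[0,0.26,0.41,0,0,0,0],[0,0.22,0.43,0,0,0,0],[0,0.18,0.45,0,0,0,0],[0,0.14,0.46,0,0,0,0],[0,0.1,0.47,0,0,0,0]]]'; python3 p.py 5 6 0 1
```

```text
time_s: 9.45
tool_pos: [0.5742, 0.0188, 0.1145]
ee_rot: [-1.567, 0.281, -0.289]
contact_force: [-5.1, -7.1, 5.2]
finger_gap: 0.019
t 9.45 phi -105.8 r 0.0525 x 0.0848 Ft -9.5 Fn -2.7 Fx -2.2 gap 0.0190 rot [0.8  0.26 0.47] tau(wheel) 0.525
[[[-0.0,0.34,0.4,0,0,0,0],[0,0.06,0.48,0,0,0,0],[0,0.02,0.48,0,0,0,0],[0,-0.02,0.48,0,0,0,0],[0,-0.06,0.48,0,0,0,0],[0,-0.1,0.47,0,0,0,0]]]
```

```bash
python3 -m handwheel '[[[0,0.18,0.46,0.8,0,0.4,0],[0,0.08,0.48,0,0,0,0],[0,0.02,0.48,0,0,0,0],[0,-0.02,0.48,0,0,0,0],[0,-0.06,0.48,0,0,0,0],[0,-0.1,0.47,0,0,0,0]]]'; python3 p.py 5 6 0 1
```

```text
time_s: 10.05
tool_pos: [0.5808, 0.0364, 0.1128]
ee_rot: [-1.568, 0.292, -0.281]
contact_force: [-1.3, -9.4, -3.4]
finger_gap: 0.0192
t 10.05 phi -85.1 r 0.0524 x 0.0847 Ft -9.5 Fn 2.6 Fx 2.1 gap 0.0192 rot [ 0.98  0.15 -0.2 ] tau(wheel) 0.520
[[[0.0,0.19,0.5,0,0,0,0],[0,-0.11,0.47,0,0,0,0],[0,-0.15,0.46,0,0,0,0],[0,-0.19,0.44,0,0,0,0],[0,-0.23,0.42,0,0,0,0],[0,-0.26,0.4,0,0,0,0]]]
```

```bash
python3 -m handwheel '[[[0,0,0.5,0.8,0,0,0],[0,-0.09,0.47,0,0,0,0],[0,-0.15,0.46,0,0,0,0],[0,-0.19,0.44,0,0,0,0],[0,-0.23,0.42,0,0,0,0],[0,-0.26,0.4,0,0,0,0]]]'; python3 p.py 5 6 0 1
```

```text
time_s: 10.65
tool_pos: [0.5867, 0.0519, 0.117]
ee_rot: [-1.571, 0.3, -0.277]
contact_force: [4.0, -6.2, -11.0]
finger_gap: 0.0195
t 10.65 phi -66.2 r 0.0525 x 0.0846 Ft -8.4 Fn 8.3 Fx 5.9 gap 0.0195 rot [ 1.25  0.02 -0.6 ] tau(wheel) 0.463
[[[0.0,0.01,0.53,0,0,0,0],[0,-0.26,0.4,0,0,0,0],[0,-0.29,0.38,0,0,0,0],[0,-0.32,0.35,0,0,0,0],[0,-0.35,0.32,0,0,0,0],[0,-0.38,0.29,0,0,0,0]]]
```

```bash
python3 -m handwheel '[[[0,-0.1,0.5,1,0,-0.5,0],[0,-0.26,0.4,0,0,0,0],[0,-0.29,0.38,0,0,0,0],[0,-0.32,0.35,0,0,0,0],[0,-0.35,0.32,0,0,0,0],[0,-0.38,0.29,0,0,0,0]]]'; python3 p.py 5 6 0 1;  python3 - <<'E'
import json,numpy as np
from scipy.optimize import least_squares
D=np.array([json.loads(l) for l in open("log.jsonl")])
f=lambda p:np.hypot(D[:,1]-p[0],D[:,2]-p[1])-p[2]
r=least_squares(f,[0,0,.055]);print(r.x,np.round(r.fun*1000,1))
E
```

```text
time_s: 11.25
tool_pos: [0.5923, 0.0666, 0.127]
ee_rot: [-1.567, 0.299, -0.281]
contact_force: [6.7, 1.5, -14.4]
finger_gap: 0.0191
t 11.25 phi -45.9 r 0.0529 x 0.0846 Ft -7.3 Fn 13.0 Fx 5.7 gap 0.0191 rot [ 1.   -0.08 -0.48] tau(wheel) 0.403
[[[-0.0,-0.21,0.47,0,0,0,0],[0,-0.38,0.29,0,0,0,0],[0,-0.41,0.26,0,0,0,0],[0,-0.43,0.22,0,0,0,0],[0,-0.44,0.18,0,0,0,0],[0,-0.46,0.14,0,0,0,0]]]
[0.00648867 0.00866876 0.05501462] [ 0.1 -0.1  0.1  0.1 -0.  -0.  -0.1 -0.  -0.   0.1  0.1  0.  -0.1 -0.2]
```

```bash
echo "[0.0065,0.0087,0.055]">cal.json
cat > fit.py <<'E'
import json,numpy as np
D=np.array([json.loads(l) for l in open("log.jsonl")]);D=D[D[:,5]!=0]
ph=np.arctan2(D[:,2]-.0087,D[:,1]-.0065);tau=-.055*(-np.sin(ph)*D[:,3]+np.cos(ph)*D[:,4])
for nm,m in(("+",D[:,5]>0),("-",D[:,5]<0),("all",D[:,5]!=0)):
    if m.sum()<4: continue
    M=np.c_[D[m,5],np.cos(ph[m]),np.sin(ph[m])]
    c=np.linalg.lstsq(M,tau[m],rcond=None)[0]
    # tau=A cos(phi+d) => c1=A cos d, c2=-A sin d
    d=np.arctan2(-c[2],c[1]);A=np.hypot(c[1],c[2])
    print(nm,"fric %.3f A %.3f delta %.1f heavy-down at phi %.1f"%(c[0],A,np.degrees(d),(np.degrees(-np.pi/2-d)+180)%360-180),"res",np.round(tau[m]-M@c,2))
print(np.round(np.degrees(ph)),np.round(tau,2))
E
python3 fit.py
```

```text
+ fric 0.303 A 0.242 delta 121.6 heavy-down at phi 148.4 res [-0.03  0.03 -0.02 -0.02  0.04 -0.   -0.02  0.03 -0.03 -0.01  0.02  0.01
  0.01]
all fric 0.303 A 0.242 delta 121.6 heavy-down at phi 148.4 res [-0.03  0.03 -0.02 -0.02  0.04 -0.   -0.02  0.03 -0.03 -0.01  0.02  0.01
  0.01]
[  -6.   26.   60.   93.  124.  155. -178. -152. -127. -105.  -85.  -67.
  -48.] [0.17 0.13 0.05 0.08 0.24 0.33 0.42 0.54 0.51 0.52 0.52 0.45 0.38]
```

```bash
python3 p.py -5 6 0 0
```

```text
t 11.25 phi -47.8 r 0.0549 x 0.0846 Ft -6.9 Fn 13.3 Fx 5.7 gap 0.0191 rot [ 1.   -0.08 -0.48] tau(wheel) 0.378
[[[0.0,0.32,-0.35,0,0,0,0],[0,0.28,-0.39,0,0,0,0],[0,0.24,-0.41,0,0,0,0],[0,0.21,-0.43,0,0,0,0],[0,0.17,-0.45,0,0,0,0],[0,0.13,-0.46,0,0,0,0]]]
```

```bash
python3 -m handwheel '[[[0,0.32,-0.35,0.8,0,-0.4,0],[0,0.28,-0.39,0,0,0,0],[0,0.24,-0.41,0,0,0,0],[0,0.21,-0.43,0,0,0,0],[0,0.17,-0.45,0,0,0,0],[0,0.13,-0.46,0,0,0,0]]]'; python3 p.py -5 8 0 -1
```

```text
time_s: 11.85
tool_pos: [0.5832, 0.0426, 0.1136]
ee_rot: [-1.554, 0.288, -0.288]
contact_force: [-0.7, 2.3, 4.9]
finger_gap: 0.0191
t 11.85 phi -78.3 r 0.0552 x 0.0847 Ft 2.8 Fn -4.4 Fx -1.4 gap 0.0191 rot [ 0.12  0.   -0.01] tau(wheel) -0.155
[[[-0.0,0.06,-0.48,0,0,0,0],[0,0.04,-0.48,0,0,0,0],[0,-0.01,-0.48,0,0,0,0],[0,-0.05,-0.48,0,0,0,0],[0,-0.09,-0.47,0,0,0,0],[0,-0.13,-0.46,0,0,0,0],[0,-0.17,-0.45,0,0,0,0],[0,-0.21,-0.43,0,0,0,0]]]
```

```bash
python3 -m handwheel '[[[0,0.07,-0.48,0,0,0,0],[0,0.04,-0.48,0,0,0,0],[0,-0.01,-0.48,0,0,0,0],[0,-0.05,-0.48,0,0,0,0],[0,-0.09,-0.47,0,0,0,0],[0,-0.13,-0.46,0,0,0,0]]]'; python3 p.py -5 8 0 -1
```

```text
time_s: 12.45
tool_pos: [0.5721, 0.0135, 0.1162]
ee_rot: [-1.553, 0.288, -0.288]
contact_force: [-1.3, 4.8, 6.5]
finger_gap: 0.019
t 12.45 phi -111.2 r 0.0552 x 0.0848 Ft 1.3 Fn -7.5 Fx -3.0 gap 0.0190 rot [ 0.1  -0.02  0.01] tau(wheel) -0.074
[[[0.0,-0.21,-0.43,0,0,0,0],[0,-0.23,-0.42,0,0,0,0],[0,-0.27,-0.4,0,0,0,0],[0,-0.3,-0.37,0,0,0,0],[0,-0.33,-0.35,0,0,0,0],[0,-0.36,-0.32,0,0,0,0],[0,-0.39,-0.28,0,0,0,0],[0,-0.41,-0.25,0,0,0,0]]]
```

```bash
python3 -m handwheel '[[[0,-0.21,-0.43,0,0,0,0],[0,-0.23,-0.42,0,0,0,0],[0,-0.27,-0.4,0,0,0,0],[0,-0.3,-0.37,0,0,0,0],[0,-0.33,-0.35,0,0,0,0],[0,-0.36,-0.32,0,0,0,0]]]'; python3 p.py -5 8 0 -1
```

```text
time_s: 13.05
tool_pos: [0.5634, -0.0092, 0.1347]
ee_rot: [-1.552, 0.288, -0.289]
contact_force: [1.8, 7.2, 4.2]
finger_gap: 0.0192
t 13.05 phi -143.3 r 0.0552 x 0.0848 Ft 1.0 Fn -8.4 Fx -0.9 gap 0.0192 rot [ 0.01 -0.02  0.04] tau(wheel) -0.057
[[[0.0,-0.41,-0.26,0,0,0,0],[0,-0.42,-0.23,0,0,0,0],[0,-0.44,-0.2,0,0,0,0],[0,-0.45,-0.16,0,0,0,0],[0,-0.47,-0.12,0,0,0,0],[0,-0.47,-0.08,0,0,0,0],[0,-0.48,-0.04,0,0,0,0],[0,-0.48,0.01,0,0,0,0]]]
```

```bash
python3 -m handwheel '[[[0,-0.41,-0.26,0,0,0,0],[0,-0.42,-0.23,0,0,0,0],[0,-0.44,-0.2,0,0,0,0],[0,-0.45,-0.16,0,0,0,0],[0,-0.47,-0.12,0,0,0,0],[0,-0.47,-0.08,0,0,0,0]]]'; python3 p.py -5 8 0 -1;python3 fit.py
```

```text
time_s: 13.65
tool_pos: [0.5595, -0.019, 0.1625]
ee_rot: [-1.549, 0.287, -0.289]
contact_force: [4.3, 7.2, -1.7]
finger_gap: 0.019
t 13.65 phi -174.6 r 0.0551 x 0.0847 Ft 2.5 Fn -8.0 Fx 1.4 gap 0.0190 rot [-0.13 -0.01  0.04] tau(wheel) -0.136
[[[0.0,-0.48,-0.01,0,0,0,0],[0,-0.48,0.02,0,0,0,0],[0,-0.48,0.06,0,0,0,0],[0,-0.47,0.1,0,0,0,0],[0,-0.46,0.14,0,0,0,0],[0,-0.44,0.18,0,0,0,0],[0,-0.43,0.22,0,0,0,0],[0,-0.41,0.26,0,0,0,0]]]
+ fric 0.303 A 0.242 delta 121.6 heavy-down at phi 148.4 res [-0.03  0.03 -0.02 -0.02  0.04 -0.   -0.02  0.03 -0.03 -0.01  0.02  0.01
  0.01]
- fric 0.327 A 0.272 delta 129.7 heavy-down at phi 140.3 res [ 0.   -0.01  0.01 -0.  ]
all fric 0.303 A 0.243 delta 123.0 heavy-down at phi 147.0 res [-0.02  0.03 -0.02 -0.02  0.03 -0.01 -0.03  0.03 -0.03 -0.01  0.02  0.01
  0.01 -0.02 -0.01  0.02  0.02]
[  -6.   26.   60.   93.  124.  155. -178. -152. -127. -105.  -85.  -67.
  -48.  -78. -111. -143. -175.] [ 0.17  0.13  0.05  0.08  0.24  0.33  0.42  0.54  0.51  0.52  0.52  0.45
  0.38 -0.15 -0.07 -0.06 -0.14]
```

```bash
python3 -m handwheel '[[[0,-0.48,-0.01,0,0,0,0],[0,-0.48,0.02,0,0,0,0],[0,-0.48,0.06,0,0,0,0],[0,-0.47,0.1,0,0,0,0],[0,-0.46,0.14,0,0,0,0],[0,-0.44,0.18,0,0,0,0]]]'; python3 p.py -5 6 0 -1
```

```text
time_s: 14.25
tool_pos: [0.561, -0.0152, 0.189]
ee_rot: [-1.549, 0.289, -0.287]
contact_force: [5.0, 2.6, -5.6]
finger_gap: 0.0191
t 14.25 phi 157.2 r 0.0550 x 0.0847 Ft 3.5 Fn -6.1 Fx 3.7 gap 0.0191 rot [-0.1  -0.02 -0.08] tau(wheel) -0.192
[[[-0.0,-0.43,0.21,0,0,0,0],[0,-0.41,0.24,0,0,0,0],[0,-0.39,0.28,0,0,0,0],[0,-0.37,0.31,0,0,0,0],[0,-0.34,0.34,0,0,0,0],[0,-0.31,0.37,0,0,0,0]]]
```

```bash
python3 -m handwheel '[[[0,-0.43,0.21,0,0,0,0],[0,-0.41,0.24,0,0,0,0],[0,-0.39,0.28,0,0,0,0],[0,-0.37,0.31,0,0,0,0],[0,-0.34,0.34,0,0,0,0],[0,-0.31,0.37,0,0,0,0]]]'; python3 p.py -5 6 0 -1
```

```text
time_s: 14.85
tool_pos: [0.5667, -0.0001, 0.2104]
ee_rot: [-1.554, 0.294, -0.285]
contact_force: [2.9, -3.2, -7.5]
finger_gap: 0.0191
t 14.85 phi 129.1 r 0.0550 x 0.0846 Ft 6.3 Fn -4.6 Fx 3.8 gap 0.0191 rot [ 0.18 -0.1  -0.28] tau(wheel) -0.345
[[[-0.0,-0.29,0.38,0,0,0,0],[0,-0.25,0.41,0,0,0,0],[0,-0.22,0.43,0,0,0,0],[0,-0.18,0.45,0,0,0,0],[0,-0.14,0.46,0,0,0,0],[0,-0.1,0.47,0,0,0,0]]]
```

```bash
python3 -m handwheel '[[[0,-0.29,0.38,0,0,0,0],[0,-0.25,0.41,0,0,0,0],[0,-0.22,0.43,0,0,0,0],[0,-0.18,0.45,0,0,0,0],[0,-0.14,0.46,0,0,0,0],[0,-0.1,0.47,0,0,0,0]]]'; python3 p.py -5 6 0 -1;python3 fit.py
```

```text
time_s: 15.45
tool_pos: [0.5757, 0.0234, 0.2219]
ee_rot: [-1.56, 0.298, -0.284]
contact_force: [0.7, -7.9, -7.7]
finger_gap: 0.0189
t 15.45 phi 99.9 r 0.0550 x 0.0846 Ft 8.3 Fn -6.3 Fx 3.5 gap 0.0189 rot [ 0.56 -0.17 -0.42] tau(wheel) -0.458
[[[-0.0,-0.06,0.48,0,0,0,0],[0,-0.02,0.48,0,0,0,0],[0,0.02,0.48,0,0,0,0],[0,0.06,0.48,0,0,0,0],[0,0.1,0.47,0,0,0,0],[0,0.14,0.46,0,0,0,0]]]
+ fric 0.303 A 0.242 delta 121.6 heavy-down at phi 148.4 res [-0.03  0.03 -0.02 -0.02  0.04 -0.   -0.02  0.03 -0.03 -0.01  0.02  0.01
  0.01]
- fric 0.303 A 0.249 delta 132.9 heavy-down at phi 137.1 res [ 0.   -0.    0.   -0.02  0.03 -0.01 -0.  ]
all fric 0.298 A 0.242 delta 125.4 heavy-down at phi 144.6 res [-0.01  0.04 -0.01 -0.02  0.03 -0.01 -0.03  0.03 -0.03 -0.    0.04  0.03
  0.03 -0.02 -0.01  0.01  0.    0.05  0.02  0.01]
[  -6.   26.   60.   93.  124.  155. -178. -152. -127. -105.  -85.  -67.
  -48.  -78. -111. -143. -175.  157.  129.  100.] [ 0.17  0.13  0.05  0.08  0.24  0.33  0.42  0.54  0.51  0.52  0.52  0.45
  0.38 -0.15 -0.07 -0.06 -0.14 -0.19 -0.35 -0.46]
```

```bash
python3 p.py 5 9 0 0
```

```text
t 15.45 phi 99.9 r 0.0550 x 0.0846 Ft 8.3 Fn -6.3 Fx 3.5 gap 0.0189 rot [ 0.56 -0.17 -0.42] tau(wheel) -0.458
[[[0.0,0.11,-0.47,0,0,0,0],[0,0.15,-0.46,0,0,0,0],[0,0.19,-0.44,0,0,0,0],[0,0.22,-0.42,0,0,0,0],[0,0.26,-0.4,0,0,0,0],[0,0.3,-0.38,0,0,0,0],[0,0.33,-0.35,0,0,0,0],[0,0.36,-0.32,0,0,0,0],[0,0.38,-0.29,0,0,0,0]]]
```

```bash
python3 -m handwheel '[[[0,0.11,-0.47,0.5,0,-0.4,0],[0,0.15,-0.46,0,0,0,0],[0,0.19,-0.44,0,0,0,0],[0,0.22,-0.42,0,0,0,0],[0,0.26,-0.4,0,0,0,0],[0,0.3,-0.38,0,0,0,0],[0,0.33,-0.35,0,0,0,0],[0,0.36,-0.32,0,0,0,0],[0,0.18,-0.14,0,0,0,0],[0,0,0,0,0,0,0],[0,0,0,0,0,0,0],[0,0,0,0,0,0,0]]]'; python3 p.py 2 1 0 0
python3 - <<'E'
from h import *
s=state();print(s["dq"].round(4))
c=snap("scene","s3");cv2.imwrite("pics/s3z.png",cv2.resize(c["image"][100:260,200:340,::-1],None,fx=3.7,fy=3.7))
cv2.imwrite("pics/s3.png",c["image"][:,:,::-1])
E
```

```text
time_s: 16.65
tool_pos: [0.5654, -0.004, 0.2066]
ee_rot: [-1.541, 0.279, -0.296]
contact_force: [1.5, 2.4, 1.2]
finger_gap: 0.0188
t 16.65 phi 134.9 r 0.0549 x 0.0848 Ft -2.9 Fn -1.1 Fx 0.6 gap 0.0188 rot [-0.7   0.03  0.49] tau(wheel) 0.157
[[[-0.0,0.13,-0.14,0,0,0,0]]]
[ 0.0001 -0.0002 -0.001  -0.0014 -0.0004 -0.0023]
```

View pics/s3z.png

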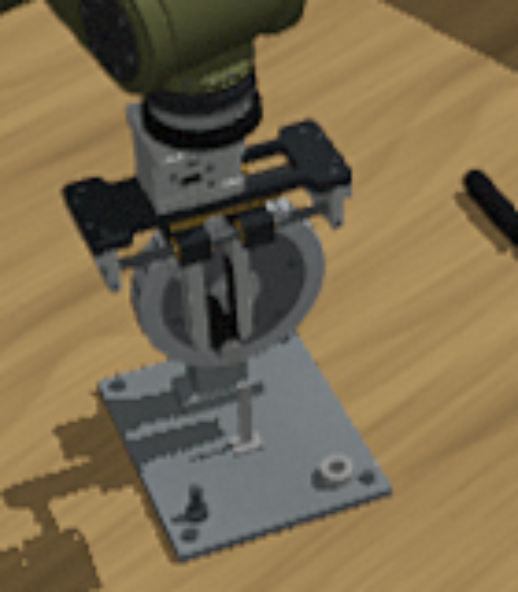

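The sleeve is between the fingers at about (222,310), and the collar at (338,467) and bolt at (195,500) are where they were. The handle still needs about 8° more.

```bash
python3 -m handwheel '[[[0,0.25,-0.24,0,0,0,0],[0,0.26,-0.23,0,0,0,0],[0,0.2,-0.16,0,0,0,0],[0,0,0,0,0,0,0],[0,0,0,0,0,0,0]]]'; python3 p.py 2 1 0 0
```

```text
time_s: 17.2
tool_pos: [0.5632, -0.0096, 0.1994]
ee_rot: [-1.54, 0.278, -0.296]
contact_force: [1.1, 3.6, 3.2]
finger_gap: 0.0194
t 17.20 phi 144.7 r 0.0549 x 0.0848 Ft -4.8 Fn -1.2 Fx -0.3 gap 0.0194 rot [-0.77  0.06  0.52] tau(wheel) 0.264
[[[-0.0,0.15,-0.12,0,0,0,0]]]
```

```bash
python3 -m handwheel '[[[0,0,0,0,0,0,0],[0,0,0,0,0,0,0],[0,0,0,0,0,0,0],[0,0,0,0,0,0,0],[0,0,0,0,0,0,0]]]'; python3 p.py 2 1 0 0
python3 - <<'E'
from h import *
c=snap("scene","s4")
s=state();print(s["dq"].round(4),s["finger_gap"])
a=np.load("pics/scene0_i.npy").astype(int);b=c["image"].astype(int)
d=(abs(a-b).sum(-1)>90).astype(np.uint8);d=cv2.morphologyEx(d,cv2.MORPH_OPEN,np.ones((3,3)))
n,_,st,_=cv2.connectedComponentsWithStats(d);print(st[1:])
E
```

```text
time_s: 17.7
tool_pos: [0.5632, -0.0096, 0.1995]
ee_rot: [-1.54, 0.278, -0.296]
contact_force: [0.4, 4.2, 2.0]
finger_gap: 0.0192
t 17.70 phi 144.6 r 0.0549 x 0.0848 Ft -4.0 Fn -2.1 Fx -1.1 gap 0.0192 rot [-0.76  0.06  0.52] tau(wheel) 0.221
[[[-0.0,0.15,-0.12,0,0,0,0]]]
[-0.0015  0.0008  0.001  -0.      0.0013 -0.0012] 0.019269706186188923
[[  114     0     4     3    11]
 [  114     0   179   173 12666]
 [  184     0     5     3    15]
 [  194     0     3     3     9]
 [  204     0    18    21   220]
 [  236     0    84    27   985]
 [  186     4     6     3    18]
 [  194     5     4     4    15]
 [  276    27    35    51   598]
 [  312    30    14    44   292]
 [  312    33     4     3    12]
 [  308    47     4     3    12]
 [  205    48     6     4    21]
 [   27    89   199   199 10572]
 [  181   137    28    20   331]
 [  206   136     3     3     9]
 [  210   151     4     3    12]
 [  260   169     3     3     9]
 [  232   172     5     3    15]
 [  248   175     6    19    80]
 [  132   178     9     5    29]
 [  227   178     3     3     9]
 [  277   179     4     4    15]
 [  255   185    11     9    56]
 [  282   190    14    17   136]
 [  255   193     3     3     9]
 [  252   220     4     3    12]
 [  254   224    15    21   144]]
```

View pics/s4.png

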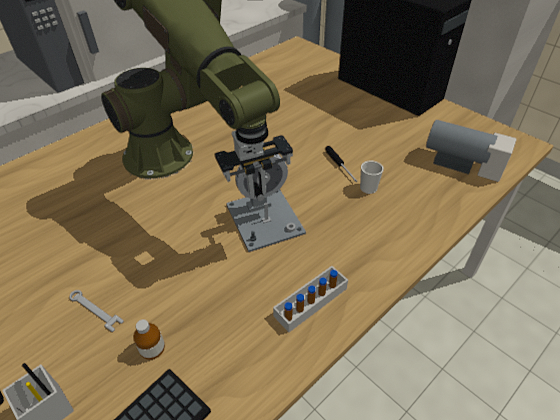

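The gripper holds the handle at about (260,185). Every bystander is where it started: collar (291,227), bolt (252,238), beaker (371,177), driver (338,160), rack (310,298), jar (148,338) and spanner (97,310). I'm handing in.

```bash
python3 -c "
from rig import hand_in;print(hand_in())"
```

```text
the job is handed in; nothing more can be done
None
```

I found the wheel's heavy side by feel, turned it to point straight down, and handed in at about 17.7 s with the gripper still holding the handle still. No verdict was reported.

- **Finding the heavy side:** I turned the wheel about 320° one way and 210° back and fitted the crank force. This gave 0.30 N m of bearing friction and 0.24 N m of imbalance, both in line with the values you gave.
- **Disagreement between directions:** The two directions disagreed by about 11° on where the heavy side is straight down. They put the handle at 148° and 137° (angle about the axle, from the stand's +y side towards up). The joint fit gave 144.6°, and I left the handle there, so the expected error is about 8° or less against the 20° allowed.
- **Last checks:**
  - The handle angle held at 144.6–144.7° over 0.5 s, with joint speeds near zero.
  - The finger gap was 19 mm on the 20 mm sleeve, under the fixed grip of about 30 N. I did not measure the contact force on the handle itself.
  - By eye in the last picture, none of the bystanders had moved.
- **Failed measurement:** My first estimate of the circle the gripper follows was off by about 6 mm sideways and 9 mm in height. That caused up to 13 N of sideways force on the handle during the first turn. I refitted the circle from the measured path, with 0.2 mm residual, before relying on the angles.

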